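# Clamp a housing in the press nest and start the guarded cycle

## Task

First slide the clamp jaw by its blue handle, gently, away from you so that it pushes the orange housing along the nest until the yellow spring plunger in the far stop is in by about three quarters of its stroke (9 mm), and let go. Then flip up the yellow guard on the control box by its red lip until it stays up by itself, and press the green start button beneath it right in, then let it come out again. Do not squeeze the housing hard, do not press start before it is clamped or the red emergency stop at all, and leave the other things on the bench where they are.

Things in the scene. Friction and masses are not known exactly. Their poses are not given: they have to be found in the camera images.
- press: Fixed bench press: grey base 300 (x) x 540 (y) x 60 mm, origin under its centre; x away from the robot, y left, z up. A bridge with air cylinders, 600 mm tall, stands over y -60 to -240 mm. At y +140 mm is the load nest: aluminium floor 72 mm above the bench, two orange guides along x (12 mm tall, 76 mm apart), at the far end a stop block with the spring plunger, at the near end the sliding jaw.
- jaw_grip (a point): In the blue handle of the sliding jaw: an upright block 20 mm thick (press x), 40 mm wide (press y). Its top is 15 mm above this point; the steel jaw block beneath it (30 x 70 mm, 29 mm tall) has its top 35 mm below this point. The point is 137 mm above the bench; axes as the press. The face that meets the housing is 15 mm ahead (+x) of it.
- jaw (a joint): Slide of the jaw along press +x, m: 0 at the near end, 0.105 at most; starts between 0 and 0.035. It drags with a steady 9 N and stays where it is left, also against the plunger's spring. Whatever the start, the housing begins to press the plunger when the jaw reads 0.090, and the plunger is fully in at 0.102.
- plunger (a joint): Yellow spring plunger (50 x 24 mm face) of the far stop, m: 0 out, 0.012 fully in (rigid from there); the more it is in, the more force the housing is clamped with: 2 N to start, 8 N fully in.
- plunger_nose (a point): Centre of the plunger's face that meets the housing; moves with the plunger; axes as the press.
- part: Loose orange plastic housing, an open shallow tray 90 mm (along press x) x 70 x 25 mm, 0.1 to 0.2 kg, lying in the nest between jaw and plunger, 5 to 30 mm short of the plunger. Origin: centre of its underside.
- console: Fixed control box on a stand: aluminium panel 190 mm (up the slope) x 200 mm wide, sloping 28 degrees, facing up and to the robot: outward normal (-0.469, 0, 0.883) in the console's frame, up-slope direction (0.883, 0, 0.469). Origin: on the bench, under the stand's centre; x away from the robot along the box's yaw, y left, z up.
- guard (a joint): Hinge of the guard, rad: 0 shut (lying parallel to the panel), 1.80 fully open at its stop, standing up over the panel. A light spring holds it: let go below about 1.45 it falls shut, let go above about 1.6 it swings on to its stop and stays. Lifting takes well under 1 N.
- guard_lip (a point): Middle of the red lip at the free edge of the yellow guard, 127 mm from the hinge axis. The lip is 40 mm wide (console y), 9 mm thick and spans 102 to 147 mm from the hinge; the guard plate is 84 mm wide, 5 mm thick. Shut, the lip hangs in free air past the box's lower edge, 40 mm above panel level. Axes: y along the hinge, -x to the free edge, z the guard's upper face; they turn with it.
- guard_hinge (a point): Point on the guard's hinge axis, in its middle; the axis is parallel to console y. From here the shut guard runs down the slope; opening turns it up and away from the robot.
- start_top (a point): Centre of the top of the green start button, 40 mm across, 24 mm proud of the panel beneath the guard, 55 mm down the slope from the hinge. z is the panel's outward normal; press along -z. The open guard overhangs it, so straight down from above is blocked; square to the panel it is free.
- start (a joint): Travel of the green start button, m: 0 out, 0.008 fully in. It springs back; 2 N moves it, 6 N presses it right in.
- estop (a joint): Travel of the red emergency stop button (34 mm across, right of the guard as seen from the robot, 74 mm beside its middle, 22 mm proud of the panel), m: 0 out, 0.006 in. Leave alone.
- brush: Bystander: yellow bench brush, 190 mm, lying loose between press and control box. Origin: under its middle.
- screwdriver: Bystander: loose screwdriver with red handle, 200 mm.
- bottle: Bystander: loose white bottle with blue cap, 60 mm across, 150 mm tall, standing to the left of the control box.
- spare: Bystander: loose brown housing like the orange one, 90 x 70 x 25 mm, lying on the bench.
Things that resemble listed ones, but are neither listed nor needed, are in the scene too. Leave any black or pink look-alike of the part alone.

How it is judged:
On the way, in this order (a step that is already met when the one before it is completed fails the run):
1. the jaw has pushed the housing against the plunger, which is at least 6 mm in (value of joint plunger above 0.006 m and x of part in the frame of jaw_grip below 0.0625 m and x of plunger_nose in the frame of part below 0.0475 m and z of part in the frame of press below 0.076 m), for 0.2 s.
2. the guard is up past 1.7 rad and stays (value of joint guard above 1.7 rad), for 0.3 s.
3. the start button is pressed at least 6 of its 8 mm (value of joint start above 0.006 m), for 0.1 s.
At the end, for the whole second after the job is handed in: The housing lies flat on the nest floor (its underside within 4 mm), at rest, touching both jaw and plunger (no gap over 2.5 mm) with the plunger still more than 5 mm in; the guard stands open past 1.7 rad; the start button has come out again (less than 2 mm in) (value of joint plunger above 0.005 m and x of part in the frame of jaw_grip below 0.0625 m and x of plunger_nose in the frame of part below 0.0475 m and z of part in the frame of press below 0.076 m and value of joint guard above 1.7 rad and value of joint start below 0.002 m and linear speed of part below 0.02 m/s).
It fails at once if the start button is pressed (over 3 mm) while the plunger is less than 5 mm in (value of joint start above 0.003 m and value of joint plunger below 0.005 m).
It fails at once if the housing is squeezed hard: all contact forces between it and the press (both ends, jaw and plunger) add up to more than 80 N (contact force between part and press above 80 N).
It fails at once if the emergency stop is pressed by more than 2 mm (value of joint estop above 0.002 m).
It fails at once if a bystander is moved by more than 30 mm (distance of any of brush, screwdriver, bottle, spare from where it was at the start of the episode above 0.03 m).
It also fails if it takes over 64 s, if anything falls off the work surface, if the arm or the gripper's body presses on something with over 40 N, if the wrist force passes 120 N, or if a joint passes its speed limit or range.

## Robot

A 6-joint arm with a two-finger parallel gripper is mounted at the origin on the work surface. World frame = base frame: x ahead of the robot, y to its left, z up, the work surface at z = 0. Lengths are in m, angles in rad, forces in N, time in s.
With the tool pointing down it reaches from about 0.325 to 0.775 m from the base axis. Payload 5.5 kg.
Tool frame: the origin (TCP) lies at the very end of the fingers, on their centre line; the grasp point (between the pads) lies env.hold_point_z behind it (env.hold_point_z is the distance from the TCP to the grasp point, in m); z points along the fingers, y is the line along which they close (so a half turn about z gives the same grasp; the last joint's range is limited). The gripper opens to 88 mm and grips with 3 to 60 N. Pads are 20 mm wide; open, the fingers measure 115 mm over their backs; the gripper's body (75 mm by 178 mm) begins 61 mm behind the grasp point.
Start: joints at [-1.163, 0.091, 1.231, -0, 1.82, -0.057], TCP at [0.269, -0.536, 0.223] pointing down, gripper open.
Joint ranges: [-2.87, 2.87], [-0.86, 2.18], [0.17, 2.46], [-1.51, 4.65], [0.06, 2.69], [-2.65, 2.65]. Speed limits (rad/s): [2.57, 2.57, 3.01, 3.14, 3.14, 3.14].

## Interface

Orientations are given as a 3x3 rotation matrix whose columns are the frame's x, y, z axes.
In Python, from plant import env gives the robot as it stands. Calls block until the motion is done:
- env.move_pose(position, orientation): joint-space move of the TCP to a pose.
- env.move_l(position, orientation=None, max_speed=0.15, guard=None): straight line of the TCP; orientation=None keeps the orientation; max_speed is the mean speed in m/s. With guard (N) it stops when the force on the tool has changed by that much, and returns True; else False.
- env.move_j(angles): joint-space move.
- env.open() and env.grab(): open the fingers fully, or close them until they stop; the grip force is fixed at half the most.
- env.dwell(seconds).
- env.ik(position, orientation): joint angles nearest the present ones, or None.
- env.observe(): the state.
- env.grab_frame(name): name is "scene" or "top" or "wrist"; returns the picture (400x640x3 uint8, red, green, blue); there is no depth.
- env.camera_params(name): a dict with "fx", "fy", "cx", "cy" (pixels), "world_to_cam" (4x4, takes a point from world to camera coordinates); the wrist camera has in their place "tool_from_camera" (4x4, takes a point from camera to tool coordinates, whose origin is the TCP and whose axes are the flange's). Camera axes: x right, y up, looking along -z (the intrinsics and any distortion apply to the point x, -y, -z); pixel columns grow to the right and rows downward; lengths in m; the calibration is good to about 2 mm. A picture is of the moment at which its call begins: read the wrist's pose just before it. camera_params takes no time and is no camera call.
A pose or a line that the arm cannot do raises env.Unreachable and nothing moves.
- env.finish_job(): hands the job in; it is judged then, once.
The state is a dict: "t": time; "q": joint angles; "joint_vel": joint speeds; "joint_efforts": joint torques, N m; "tcp_pos": TCP position; "eef_rot": TCP orientation; "wrist_force": force on the tool from outside, world axes, zero at the start; "torque": the same for the moment, N m; "gripper_width": finger opening in m; "grasp_force": force on a finger pad.
Only numpy, scipy, OpenCV 4.12 (cv2) and the standard library are available. Lean on these libraries where they do the work, as an engineer would, in place of code of your own. Each camera call takes 0.05 s, during which the arm holds its last target. There are 200 camera calls.

## Working session

There is one attempt and no reset: what is moved stays moved. The work goes in short steps, each a Python script; the robot and the scene stay as the last script left them, time stands still between calls to the robot, and variables do not carry over. Pictures are saved under pics/ and viewed, at most 10 in all, crops included, and the job is handed in when it is done.

```bash
ls; mkdir -p pics
python3 - <<'E'
from plant import env
import cv2,numpy as np
o=env.observe();print(o['t'],o['tcp_pos'],env.hold_point_z)
for n in("scene","top"):
    im=env.grab_frame(n);cv2.imwrite(f"pics/{n}0.png",im[:,:,::-1]);p=env.camera_params(n);print(n,{k:np.round(v,3).tolist() if not isinstance(v,(str,type(None))) else v for k,v in p.items()})
print({k:np.round(v,4).tolist() for k,v in env.camera_params("wrist").items()})
E
```

```text
pics
0.0 [ 0.26882398 -0.53608058  0.2215312 ] 0.0187
scene {'fx': 431.753, 'fy': 431.753, 'cx': 325.235, 'cy': 204.358, 'world_to_cam': [[-0.849, 0.528, 0.003, 0.441], [-0.342, -0.556, 0.758, 0.102], [0.402, 0.643, 0.652, -1.504], [0.0, 0.0, 0.0, 1.0]]}
top {'fx': 368.733, 'fy': 368.733, 'cx': 323.259, 'cy': 195.366, 'world_to_cam': [[0.012, -1.0, -0.01, 0.039], [0.985, 0.01, 0.17, -0.536], [-0.17, -0.012, 0.985, -0.954], [0.0, 0.0, 0.0, 1.0]]}
{'fx': 328.633, 'fy': 328.633, 'cx': 322.7623, 'cy': 195.483, 'tool_from_camera': [[-0.0006, 0.9626, 0.2708, 0.0742], [1.0, 0.0005, 0.0003, 0.0005], [0.0002, 0.2708, -0.9626, -0.1619], [0.0, 0.0, 0.0, 1.0]]}
```

View pics/scene0.png

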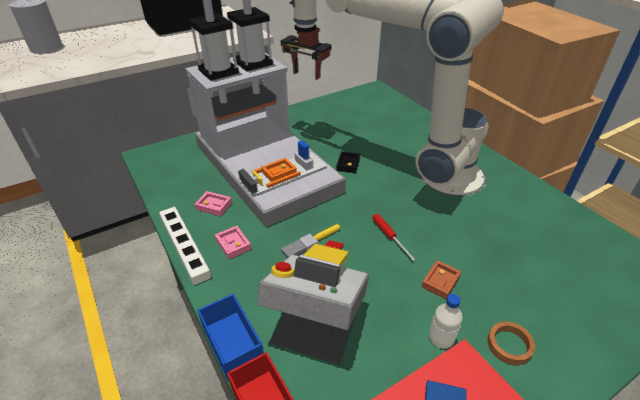

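View pics/top0.png

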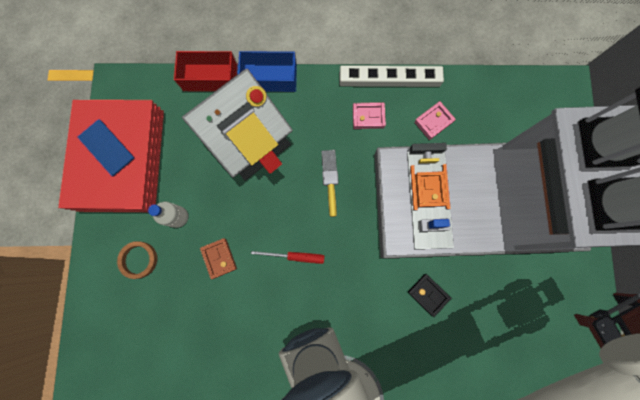

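The top view shows the press with the blue handle at about (435,224), the orange housing at (431,187) and the plunger at (430,158). The console's yellow guard is at (250,138), its red lip at (269,161), and the e-stop at (256,96). The scene view shows the handle at (303,150) and the lip at (335,246). I'll triangulate these roughly, then look with the wrist camera.

```bash
cat > h.py <<'E'
import cv2,numpy as np
from plant import env
def ray(c,uv,T=None):
    p=env.camera_params(c) if isinstance(c,str) else c
    d=np.array([(uv[0]-p['cx'])/p['fx'],-(uv[1]-p['cy'])/p['fy'],-1.])
    M=np.linalg.inv(p['world_to_cam']) if 'world_to_cam' in p else T@p['tool_from_camera']
    d=M[:3,:3]@d
    return M[:3,3],d/np.linalg.norm(d)
def proj(P,c,T=None):
    p=env.camera_params(c)
    W=p['world_to_cam'] if 'world_to_cam' in p else np.linalg.inv(T@p['tool_from_camera'])
    q=W[:3,:3]@np.asarray(P)+W[:3,3]
    return np.array([p['cx']+p['fx']*q[0]/-q[2],p['cy']-p['fy']*q[1]/-q[2]])
def plane(r,z): o,d=r; return o+d*(z-o[2])/d[2]
def tri(rs):
    A=np.zeros((3,3));b=np.zeros(3)
    for o,d in rs:
        Q=np.eye(3)-np.outer(d,d);A+=Q;b+=Q@o
    x=np.linalg.solve(A,b)
    return x,[float(np.linalg.norm((np.eye(3)-np.outer(d,d))@(x-o))) for o,d in rs]
def toolT():
    o=env.observe();T=np.eye(4);T[:3,:3]=o['eef_rot'];T[:3,3]=o['tcp_pos'];return T
def blobs(im,lo,hi,roi=None,amin=15):
    """HSV blobs: (area,cx,cy,minAreaRect)"""
    m=cv2.inRange(cv2.cvtColor(im,cv2.COLOR_RGB2HSV),np.array(lo),np.array(hi))
    if roi: k=np.zeros_like(m);x0,y0,x1,y1=roi;k[y0:y1,x0:x1]=255;m&=k
    cs,_=cv2.findContours(m,cv2.RETR_EXTERNAL,cv2.CHAIN_APPROX_NONE);r=[]
    for c in cs:
        M=cv2.moments(c)
        if M['m00']>=amin: r.append((M['m00'],M['m10']/M['m00'],M['m01']/M['m00'],cv2.boxPoints(cv2.minAreaRect(c)).round(1).tolist()))
    return sorted(r,reverse=True)
def snap(n,f):
    T=toolT();im=env.grab_frame(n);cv2.imwrite(f"pics/{f}.png",im[:,:,::-1]);np.save(f"pics/{f}.npy",T);return im,T
E
python3 - <<'E'
from h import *
t=cv2.imread("pics/top0.png")[:,:,::-1];s=cv2.imread("pics/scene0.png")[:,:,::-1]
R={}
for n,lo,hi,rt,rs in [("handle",(105,120,60),(125,255,255),(410,210,460,240),(290,130,320,170)),
 ("lip",(0,150,80),(6,255,255),(255,140,290,180),(315,235,350,255)),
 ("guard",(20,120,80),(32,255,255),(215,100,285,170),(300,240,352,275)),
 ("estop",(0,150,80),(6,255,255),(240,80,275,110),(270,255,300,280)),
 ("part",(5,150,100),(15,255,255),(400,155,460,215),(250,150,305,190))]:
    a=blobs(t,lo,hi,rt);b=blobs(s,lo,hi,rs)
    print(n,[x[:3] for x in a[:2]],a[0][3],[x[:3] for x in b[:2]])
    x,e=tri([ray("top",a[0][1:3]),ray("scene",b[0][1:3])]);print("  ",x.round(3),np.round(e,4))
    if n=="guard":
        for q in a[0][3]: print("  gc",plane(ray("top",q),x[2]).round(3))
# press edges: near-left & near-right corners on top (z=.06)
for q in [(377,149),(382,257),(570,246)]: print(plane(ray("top",q),.06).round(3))
E
```

```text
handle [(130.0, 438.8448717948718, 223.20512820512818)] [[429.0, 219.0], [449.0, 219.0], [449.0, 227.0], [429.0, 227.0]] [(134.5, 303.0074349442379, 149.15737298636924)]
   [ 0.455 -0.239  0.131] [0. 0.]
lip [(251.5, 270.2041086812458, 161.73227302849568)] [[258.6000061035156, 160.3000030517578], [271.70001220703125, 149.89999389648438], [282.29998779296875, 163.10000610351562], [269.29998779296875, 173.60000610351562]] [(80.0, 334.09375, 244.1083333333333)]
   [0.604 0.177 0.14 ] [0.0002 0.0002]
guard [(1348.0, 251.73293768545994, 138.64020771513353), (35.0, 255.27142857142857, 102.92857142857143)] [[225.39999389648438, 133.1999969482422], [252.5, 111.80000305175781], [278.29998779296875, 144.39999389648438], [251.1999969482422, 165.8000030517578]] [(503.0, 327.0056328694499, 253.75149105367794)]
   [0.652 0.22  0.172] [0.0006 0.0006]
  gc [0.666 0.284 0.172]
  gc [0.721 0.221 0.172]
  gc [0.638 0.154 0.172]
  gc [0.584 0.218 0.172]
estop [(105.0, 256.03809523809525, 95.70476190476191)] [[248.39999389648438, 92.80000305175781], [258.3999938964844, 87.80000305175781], [264.0, 99.0], [254.0, 104.0]] [(89.0, 282.5, 266.0)]
   [0.759 0.21  0.184] [0.0011 0.0011]
part [(1171.0, 429.86450327355533, 188.93310560774268)] [[410.6000061035156, 166.0], [446.29998779296875, 163.6999969482422], [449.20001220703125, 207.89999389648438], [413.3999938964844, 210.1999969482422]] [(599.0, 278.6260434056761, 171.08041179744015)]
   [ 0.549 -0.233  0.083] [0. 0.]
[ 0.663 -0.1    0.06 ]
[ 0.373 -0.109  0.06 ]
[ 0.407 -0.597  0.06 ]
```

```bash
cat >> h.py <<'E'
PY=np.radians(3.8)
def downR(yaw):  # tool z down, tool y along yaw direction
    y=np.array([np.cos(yaw),np.sin(yaw),0]);z=np.array([0,0,-1.]);return np.column_stack([np.cross(y,z),y,z])
E
python3 - <<'E'
from h import *
print(env.observe()['eef_rot'].round(2))
R=downR(PY)
for p in [(.34,-.22,.33),(.47,-.235,.33),(.53,-.235,.33)]: print(env.ik(np.array(p),R))
env.move_pose(np.array((.34,-.22,.33)),R)
env.move_pose(np.array((.47,-.235,.33)),R); snap("wrist","w1")
env.move_l(np.array((.57,-.235,.33)),max_speed=.2); im,T=snap("wrist","w2")
print(env.observe()['t'],T.round(3).tolist())
E
```

```text
[[ 0.89  0.45 -0.  ]
 [ 0.45 -0.89  0.  ]
 [ 0.   -0.   -1.  ]]
[-6.58360792e-01 -3.72441518e-01  1.45742837e+00 -4.44089210e-16
  2.05660580e+00 -7.24683304e-01]
[-5.28396085e-01 -5.96310296e-02  1.19044656e+00 -4.44089210e-16
  2.01077713e+00 -5.94718596e-01]
[-4.76027005e-01  8.70423488e-02  1.04240381e+00 -4.44089210e-16
  2.01214649e+00 -5.42349517e-01]
2.725 [[-0.066, 0.998, 0.0, 0.569], [0.998, 0.066, -0.0, -0.235], [-0.001, 0.0, -1.0, 0.331], [0.0, 0.0, 0.0, 1.0]]
```

```bash
python3 -c "
import cv2,numpy as np
cv2.imwrite('pics/w12.png',np.vstack([cv2.imread('pics/w1.png')[60:340],cv2.imread('pics/w2.png')[60:340]]))"
```

```text
(no output)
```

View pics/w12.png

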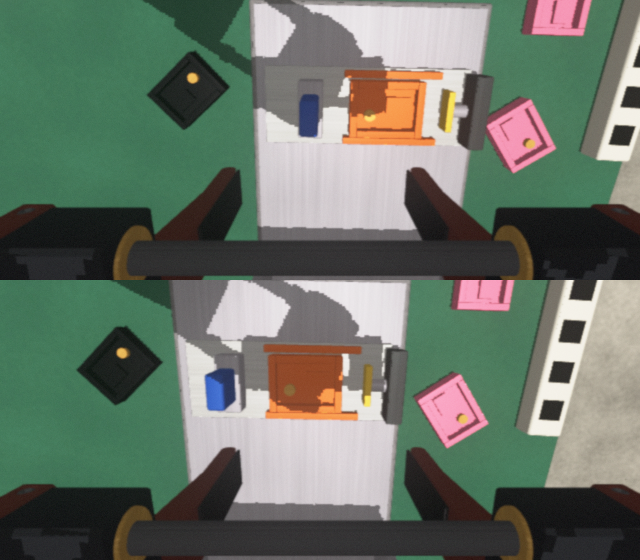

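w1 shows the handle at about (309,175 in the full frame), with the housing between the guides and the yellow plunger at (448,170). w2 shows the handle at (220,168) and the plunger at (367,163). I'll triangulate the handle and the plunger nose.

Run:
```python
from h import *
D={}
for f in("w1","w2"):
    im=cv2.imread(f"pics/{f}.png")[:,:,::-1];T=np.load(f"pics/{f}.npy")
    D[f]=(im,T)
    hs=blobs(im,(105,120,30),(125,255,255),(190,130,330,240));pl=blobs(im,(21,150,60),(33,255,255),(350,130,480,240))
    hsv=cv2.cvtColor(im,cv2.COLOR_RGB2HSV)
    print(f,"handle",hs[0],"\n plunger",pl[0])
    D[f]=(T,hs[0],pl[0])
p=env.camera_params("wrist")
T1,h1,p1=D["w1"];T2,h2,p2=D["w2"]
x,e=tri([ray(p,h[1:3],T) for T,h,_ in D.values()]);print("handle",x.round(4),np.round(e,4))
x,e=tri([ray(p,h[1:3],T) for T,_,h in D.values()]);print("plunger",x.round(4),np.round(e,4))
def left(b): q=np.array(sorted(b[3])[:2]);return q.mean(0)
x,e=tri([ray(p,left(h),T) for T,_,h in D.values()]);print("nose left edge",x.round(4),np.round(e,4))
for f in D:
    T,h,b=D[f]
    print(f,"handle corners@.152",[plane(ray(p,q,T),.152)[:2].round(4).tolist() for q in h[3]])
    print(f,"plunger corners@.10",[plane(ray(p,q,T),.10)[:2].round(4).tolist() for q in b[3]])
```

```text
w1 handle (594.5, 308.17970283151107, 174.9184188393608, [[300.0, 155.0], [317.0, 155.0], [317.0, 195.0], [300.0, 195.0]]) 
 plunger (212.0, 448.88757861635213, 170.7963836477987, [[443.6000061035156, 190.6999969482422], [446.20001220703125, 151.60000610351562], [454.29998779296875, 152.1999969482422], [451.70001220703125, 191.1999969482422]])
w2 handle (931.0, 219.43698532044394, 169.07841031149303, [[206.0, 149.0], [233.0, 149.0], [233.0, 189.0], [206.0, 189.0]]) 
 plunger (196.0, 367.1598639455782, 163.87244897959184, [[362.6000061035156, 183.89999389648438], [365.1000061035156, 144.8000030517578], [371.5, 145.1999969482422], [369.0, 184.3000030517578]])
handle [ 0.4536 -0.2403  0.1297] [0.0001 0.0001]
plunger [ 0.6234 -0.2304  0.0959] [0.0008 0.0008]
nose left edge [ 0.6199 -0.2317  0.0927] [0.0007 0.0007]
w1 handle corners@.152 [[0.4449, -0.215], [0.4624, -0.2138], [0.465, -0.2567], [0.4468, -0.2579]]
w1 plunger corners@.10 [[0.6195, -0.2555], [0.6147, -0.2077], [0.6244, -0.2078], [0.6295, -0.2555]]
w2 handle corners@.152 [[0.447, -0.2153], [0.4749, -0.2135], [0.4745, -0.2564], [0.4457, -0.2583]]
w2 plunger corners@.10 [[0.6197, -0.254], [0.618, -0.2062], [0.6256, -0.2062], [0.6276, -0.254]]
```

Run:
```python
from h import *
R=downR(PY);px=np.array([np.cos(PY),np.sin(PY),0])
H=np.array([.456,-.237,.117]);N=np.array([.619,-.2305,.117])
env.move_pose(H+[0,0,.1],R)
print(env.move_l(H,max_speed=.1,guard=8)); env.grab(); o=env.observe()
print(o['t'],o['tcp_pos'].round(4),o['gripper_width'],o['grasp_force'],o['wrist_force'].round(2))
L=(N-o['tcp_pos'])@px-.105; print("to contact",L)
P=o['tcp_pos'].copy()
env.move_l(P+px*(L-.006),max_speed=.06,guard=30)
o=env.observe();print(o['tcp_pos'].round(4),o['wrist_force'].round(2))
for s in np.arange(L-.0045,L+.0062,.0015):
    st=env.move_l(P+px*s,max_speed=.02,guard=15);o=env.observe()
    print(round((s-L)*1e3,1),st,((o['tcp_pos']-P)@px-L).round(4),(o['wrist_force']@px).round(2),o['gripper_width'].round(4))
    if st: break
snap("wrist","w3");snap("scene","s3");snap("top","t3");print(env.observe()['t'])
a,b,c=[cv2.imread(f'pics/{n}.png') for n in('w3','s3','t3')]
r=lambda i:cv2.resize(i,(400,300),interpolation=cv2.INTER_CUBIC)
cv2.imwrite('pics/c3.png',np.hstack([cv2.resize(a[80:260,220:520],(500,300)),r(b[140:200,240:320])[:,:300]]))
```

```text
False
5.6083 [ 0.4549 -0.2371  0.117 ] 0.0200723852681372 29.973365664482117 [-4.55  0.45  1.83]
to contact 0.05916998438011571
[ 0.5063 -0.2348  0.117 ] [-7.71 -2.71  2.83]Traceback (most recent call last):
  File "<stdin>", line 13, in <module>
AttributeError: 'float' object has no attribute 'round'
```

Run:
```python
from h import *
px=np.array([np.cos(PY),np.sin(PY),0]);N=np.array([.619,-.2305,.117])
P=np.array([.4549,-.2371,.117]);L=.0592
for s in np.arange(L-.003,L+.0082,.0015):
    st=env.move_l(P+px*s,max_speed=.02,guard=15);o=env.observe()
    print(round((s-L)*1e3,1),st,round(float((o['tcp_pos']-P)@px-L),4),round(float(o['wrist_force']@px),2),round(float(o['gripper_width']),4))
    if st: break
snap("wrist","w3");snap("scene","s3");snap("top","t3");print(env.observe()['t'])
a,b=[cv2.imread(f'pics/{n}.png') for n in('w3','s3')]
cv2.imwrite('pics/c3.png',np.hstack([cv2.resize(a[60:260,200:520],(480,300)),cv2.resize(b[140:200,240:304],(320,300),interpolation=cv2.INTER_CUBIC)]))
```

```text
-3.0 False -0.0052 -9.62 0.02
-1.5 False -0.0037 -9.55 0.0203
0.0 False -0.0022 -10.37 0.0198
1.5 False -0.0007 -9.58 0.0199
3.0 False 0.0008 -9.89 0.0201
4.5 False 0.0019 -10.75 0.02
6.0 False 0.0031 -11.76 0.0199
7.5 False 0.0045 -13.75 0.0199
9.025
```

View pics/c3.png

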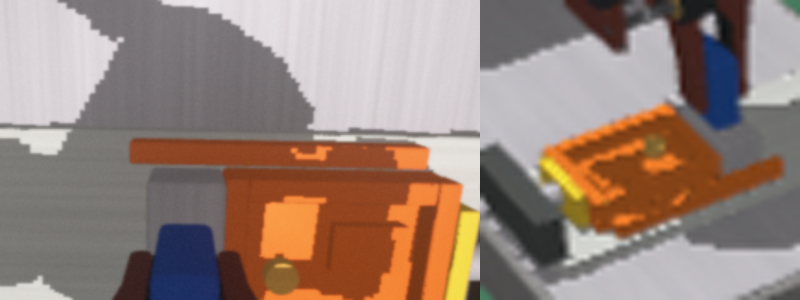

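The housing now touches both jaw and plunger, and the force has risen about 4 N over the drag, so the plunger is roughly 3–4 mm in. I'll push on to about 9 mm, using force and position together.

Run:
```python
from h import *
px=np.array([np.cos(PY),np.sin(PY),0])
P=np.array([.4549,-.2371,.117]);L=.0592
for s in np.arange(L+.009,L+.0146,.001):
    st=env.move_l(P+px*s,max_speed=.02,guard=12);env.dwell(.05);o=env.observe()
    a=float((o['tcp_pos']-P)@px-L);F=-float(o['wrist_force']@px)
    print(round((s-L)*1e3,1),st,round(a,4),round(F,2))
    if st or a>.0098 or F>16.8: break
snap("scene","s4");print(env.observe()['t'])
b=cv2.imread('pics/s4.png')
for n in('s3','s4'):
    im=cv2.imread(f'pics/{n}.png')[:,:,::-1];print(n,blobs(im,(21,150,60),(33,255,255),(240,140,300,200),5))
```

```text
9.0 False 0.0058 14.92
10.0 False 0.0066 14.78
11.0 False 0.0075 15.25
12.0 False 0.0084 16.11
13.0 False 0.0092 16.29
14.0 False 0.0101 17.39
10.875
s3 [(33.0, 257.1464646464646, 178.05050505050502, [[251.5, 172.3000030517578], [255.10000610351562, 170.1999969482422], [262.5, 183.10000610351562], [258.79998779296875, 185.1999969482422]])]
s4 [(31.5, 255.25396825396825, 178.0899470899471, [[249.10000610351562, 173.39999389648438], [252.10000610351562, 171.1999969482422], [260.8999938964844, 182.8000030517578], [257.79998779296875, 185.10000610351562]])]
```

```bash
cat >> h.py <<'E'
def conR(yaw,a=np.radians(62)):  # tool z at angle a below horizontal, pointing along yaw; y = console y
    c=np.array([np.cos(yaw),np.sin(yaw),0]);k=np.array([0,0,1.]);y=np.cross(k,c);z=np.cos(a)*c-np.sin(a)*k
    return np.column_stack([np.cross(y,z),y,z])
E
python3 - <<'E'
from h import *
px=np.array([np.cos(PY),np.sin(PY),0])
P=np.array([.4549,-.2371,.117]);L=.0592
env.move_l(P+px*(L+.0112),max_speed=.02);o=env.observe();print(round(float((o['tcp_pos']-P)@px-L),4),round(float(o['wrist_force']@px),2))
env.open();q=env.observe()['tcp_pos'].copy();env.move_l(q+[0,0,.15],max_speed=.25)
snap("wrist","w5");snap("scene","s5")
im=cv2.imread('pics/s5.png')[:,:,::-1];print(blobs(im,(21,150,60),(33,255,255),(240,140,300,200),5))
yaw=np.radians(40);R=conR(yaw)
for p in [(.52,.10,.32),(.57,.14,.32),(.604,.177,.13),(.655,.22,.32)]: print(p,env.ik(np.array(p),R))
E
```

```text
0.0101 -3.19
[(31.5, 255.25396825396825, 178.0899470899471, [[249.10000610351562, 173.39999389648438], [252.10000610351562, 171.1999969482422], [260.8999938964844, 182.8000030517578], [257.79998779296875, 185.10000610351562]])]
(0.52, 0.1, 0.32) [-0.10006106 -0.43761997  1.5983965   0.34333809  1.62225556 -2.28843985]
(0.57, 0.14, 0.32) [ 1.30131373e-03 -3.01256457e-01  1.49518694e+00  3.06073346e-01
  1.56096540e+00 -2.21027832e+00]
(0.604, 0.177, 0.13) [ 0.07817853 -0.21154676  1.7575796   0.29671374  1.2023936  -2.24284762]
(0.655, 0.22, 0.32) [ 0.15034157 -0.04716351  1.27049828  0.24774059  1.49454995 -2.084155  ]
```

Run:
```python
from h import *
R=conR(np.radians(40))
env.move_pose(np.array((.50,.06,.30)),R); snap("wrist","w6")
env.move_l(np.array((.55,.17,.30)),max_speed=.2); snap("wrist","w7");print(env.observe()['t'])
a,b,c=[cv2.imread(f'pics/{n}.png') for n in('w5','w6','w7')]
cv2.imwrite('pics/c6.png',np.vstack([cv2.resize(np.hstack([b,c]),(800,250)),cv2.resize(a[60:260,160:560],(600,300))[:, :].copy() if 0 else cv2.copyMakeBorder(cv2.resize(a[60:260,160:560],(600,300)),0,0,0,200,0)]))
```

```text
15.6167
```

View pics/c6.png

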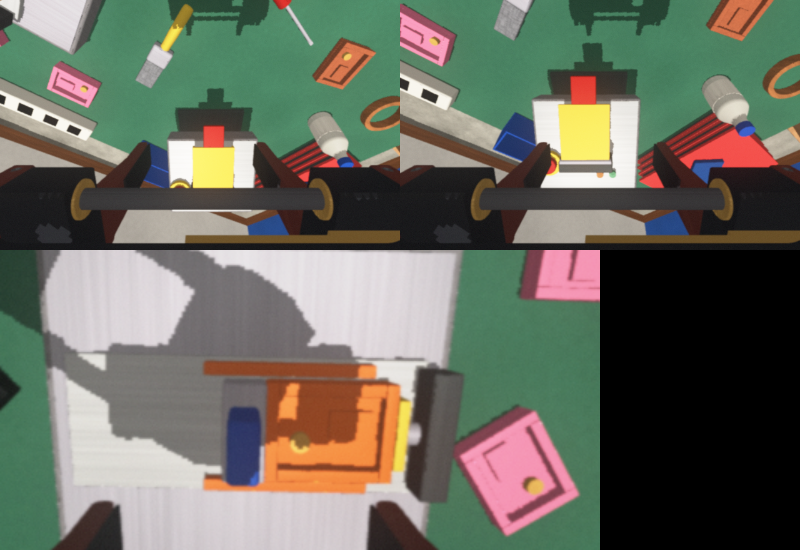

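w5 shows the housing clamped between jaw and plunger, with no visible gaps. w6 and w7 show the lip (w6 at about (342,218), w7 at about (293,146) in full-frame pixels) and the yellow plate, nearly square to the tool. I'll triangulate these.

Run:
```python
from h import *
p=env.camera_params("wrist");Q=[]
for f,rl in(("w6",(300,180,400,245)),("w7",(250,100,340,180))):
    im=cv2.imread(f"pics/{f}.png")[:,:,::-1];T=np.load(f"pics/{f}.npy")
    l=blobs(im,(0,150,60),(6,255,255),rl)[0];g=blobs(im,(24,120,80),(33,255,255),(220,150,400,330))[0]
    print(f,l,"\n",g); Q.append((T,l,g))
def srt(c): c=sorted(map(tuple,c),key=lambda q:q[1]);return sorted(c[:2])+sorted(c[2:])
x,e=tri([ray(p,l[1:3],T) for T,l,_ in Q]);print("lip",x.round(4),np.round(e,4))
for n,i in(("lipc",1),("guardc",2)):
    for k in range(4):
        x,e=tri([ray(p,srt(q[i][3])[k],q[0]) for q in Q]);print(n,k,x.round(4),np.round(e,4))
```

```text
w6 (1096.0, 341.478102189781, 216.9581812652068, [[325.0, 200.0], [358.0, 200.0], [358.0, 235.0], [325.0, 235.0]]) 
 (3940.0, 340.98337563451776, 267.7031725888325, [[309.0, 236.0], [374.0, 236.0], [374.0, 299.0], [309.0, 299.0]])
w7 (1777.0, 292.97814668917647, 143.0735321703245, [[272.0, 121.0], [313.0, 121.0], [313.0, 166.0], [272.0, 166.0]]) 
 (6763.0, 295.10103997239884, 211.02528463699542, [[254.0, 168.0], [334.0, 168.0], [334.0, 255.0], [254.0, 255.0]])
lip [0.6049 0.1765 0.1352] [0.0002 0.0002]
lipc 0 [0.6037 0.1491 0.1244] [0.0002 0.0002]
lipc 1 [0.5782 0.1801 0.124 ] [0.0001 0.0001]
lipc 2 [0.6309 0.1714 0.1503] [0.0007 0.0007]
lipc 3 [0.6055 0.2032 0.1494] [0.0005 0.0005]
guardc 0 [0.6476 0.1599 0.147 ] [0.0003 0.0003]
guardc 1 [0.5961 0.2225 0.1464] [0.0001 0.0001]
guardc 2 [0.7151 0.2118 0.1889] [0.0041 0.0041]
guardc 3 [0.667  0.287  0.1817] [0.0035 0.0035]
```

```bash
cat >> h.py <<'E'
CY=np.radians(39.4);c_=np.array([np.cos(CY),np.sin(CY),0]);k_=np.array([0,0,1.])
U=.8829*c_+.4695*k_;NN=-.4695*c_+.8829*k_
LIP=np.array([.6065,.1778,.132]);HNG=LIP+.127*U;CR=conR(CY)
def arc(t,r=.129): return HNG+r*(-np.cos(t)*U+np.sin(t)*NN)+env.hold_point_z*CR[:,2]
E
python3 - <<'E'
from h import *
z=CR[:,2]
env.move_pose(arc(0)-.11*z,CR)
print(env.move_l(arc(0),max_speed=.12,guard=6)); env.grab()
o=env.observe();print(o['t'],o['gripper_width'],o['wrist_force'].round(1),o['tcp_pos'].round(4),arc(0).round(4))
if .03<o['gripper_width']<.05:
    for t in np.linspace(0,1.74,11)[1:]:
        st=env.move_l(arc(t),max_speed=.12,guard=25);o=env.observe();print(round(t,2),st,o['wrist_force'].round(1),round(float(o['gripper_width']),4))
        if st: break
snap("scene","s7");print(env.observe()['t'])
E
```

```text
False
17.9417 0.039340624265389784 [-2.7  2.   1.1] [0.6115 0.1827 0.1145] [0.6119 0.1823 0.1145]
0.17 False [-3.6  3.2  0.3] 0.0399
0.35 False [-3.2  3.5 -0.2] 0.0396
0.52 False [-4.3  3.7 -0.2] 0.0399
0.7 False [-3.8  2.9 -0. ] 0.0396
0.87 False [-3.6  3.4  0.6] 0.0399
1.04 False [-2.3  4.4  0.1] 0.0396
1.22 False [-2.2  5.1 -0.3] 0.0404
1.39 False [-2.7  5.8 -0.4] 0.0397
1.57 False [-4.5  5.4 -1.3] 0.0395
1.74 False [-6.8  4.9  1.1] 0.0392
21.325
```

Run:
```python
from h import *
z=CR[:,2]
env.open();env.dwell(.2)
q=env.observe()['tcp_pos'].copy()
env.move_l(q-.09*z,max_speed=.2)
S=HNG-.055*U-.016*NN; print("S pred",S.round(4))
env.move_l(S-.09*U+.19*NN,CR,max_speed=.25);snap("wrist","w8")
env.move_l(S-.07*U+.12*NN,CR,max_speed=.2);snap("wrist","w9");print(env.observe()['t'])
a,b=[cv2.imread(f'pics/{n}.png') for n in('w8','w9')]
cv2.imwrite('pics/c8.png',cv2.resize(np.hstack([a,b]),(800,250)))
p=env.camera_params("wrist")
for f in("w8","w9"):
    im=cv2.imread(f"pics/{f}.png")[:,:,::-1]
    print([(b[0],round(b[1]),round(b[2]),b[3]) for b in blobs(im,(45,130,60),(85,255,255),(150,100,500,330),60)[:6]])
```

```text
S pred [0.6614 0.2229 0.1517]
24.45
[]
[]
```

View pics/c8.png

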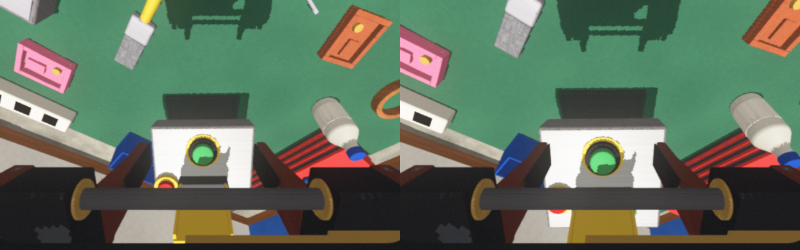

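The guard stands open. The green button is visible at about (325,243) in w8 and (325,251) in w9, inside a yellow-black ring.

Run:
```python
from h import *
p=env.camera_params("wrist");rs=[]
for f,roi in(("w8",(285,205,365,282)),("w9",(280,210,370,295))):
    im=cv2.imread(f"pics/{f}.png")[:,:,::-1];T=np.load(f"pics/{f}.npy")
    hsv=cv2.cvtColor(im,cv2.COLOR_RGB2HSV);print(hsv[245,325],hsv[258,325])
    b=blobs(im,(50,90,30),(90,255,255),roi,60)
    print([(x[:3],x[3]) for x in b[:3]])
    c=np.array(b[0][3]).mean(0);rs.append(ray(p,c,T))
x,e=tri(rs);print(x.round(4),np.round(e,4))
S=HNG-.055*U-.016*NN
for o,d in rs:
    h=o+d*((S-o)@NN)/(d@NN);print(h.round(4),"offset U,y:",((h-S)@U).round(4),((h-S)@CR[:,1]).round(4))
print("tri off",((x-S)@U).round(4),((x-S)@CR[:,1]).round(4),((x-S)@NN).round(4))
```

```text
[ 65 124 225] [ 62 111 115]
[((850.5, 324.1073878110915, 247.06349206349208), [[304.70001220703125, 259.70001220703125], [311.20001220703125, 227.1999969482422], [344.20001220703125, 233.8000030517578], [337.70001220703125, 266.29998779296875]])]
[ 66 125 219] [ 65 123 226]
[((1320.5, 323.91985359081156, 258.60469519121546), [[303.0, 238.0], [345.0, 238.0], [345.0, 279.0], [303.0, 279.0]])]
[0.6541 0.2185 0.1546] [0.0002 0.0002]
[0.6584 0.2223 0.1502] offset U,y: -0.0031 0.0014
[0.6588 0.2222 0.1504] offset U,y: -0.0028 0.0011
tri off -0.0061 0.0012 0.0066
```

Run:
```python
from h import *
B=HNG-.058*U-.016*NN+.0012*CR[:,1]
env.grab();env.move_l(B+.06*NN,CR,max_speed=.2)
f0=env.observe()['wrist_force']@NN
for s in np.arange(.012,-.0181,-.002):
    st=env.move_l(B+s*NN,CR,max_speed=.04,guard=12);env.dwell(.03);o=env.observe();F=float(o['wrist_force']@NN-f0)
    print(round(s*1e3),st,round(float((o['tcp_pos']-B)@NN),4),round(F,2))
    if st or F>11: break
env.dwell(.25);snap("scene","s9")
env.move_l(B+.06*NN,CR,max_speed=.12);env.move_l(B+.14*NN-.06*U,CR,max_speed=.2)
snap("scene","s10");snap("top","t10");snap("wrist","w10");print(env.observe()['t'])
a,b,w=[cv2.imread(f'pics/{n}.png') for n in('s10','t10','w10')]
cv2.imwrite('pics/c10.png',np.vstack([np.hstack([a[60:360,160:560],b[50:350,160:560]]),cv2.resize(np.hstack([w,w*0]),(800,250))]))
```

```text
12 False 0.0124 -0.1
10 False 0.0099 0.81
8 False 0.0078 -0.75
6 False 0.0058 -0.15
4 False 0.0043 0.06
2 False 0.0023 3.11
0 False 0.0003 3.78
-2 False -0.0017 5.39
-4 False -0.0037 4.24
-6 False -0.004 17.68
32.125
```

View pics/c10.png

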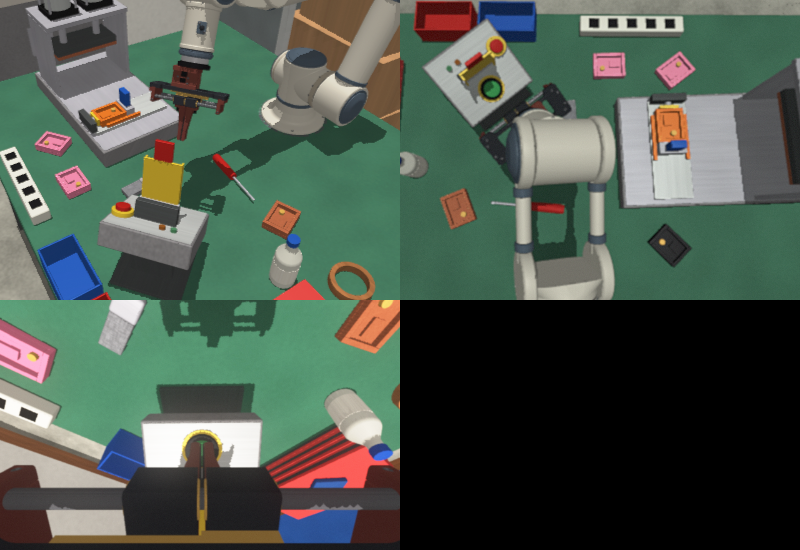

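The button went about 8 mm in and bottomed out at 17.7 N. The pictures show the guard up, the housing clamped and the bystanders in place, so I'm handing in.

```bash
python3 -c "
from plant import env
print(env.finish_job(), env.observe()['t'])"
```

```text
the job is handed in; nothing more can be done
the job is handed in; nothing more can be done
```

Job handed in at about 32 s of the 64 s allowed (no verdict was shown): the housing is clamped with the plunger an estimated 9 mm in, the guard is standing open, and the start button was pressed right in and released.

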